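# Arm the guarded torch switch

### The arm

A 6-joint arm with a two-finger parallel gripper is mounted at the origin on a cart in front of the work surface, level with it; the furniture and walls round the work are solid. World frame = base frame: x ahead of the robot, y to its left, z up, the work surface at z = 0. Lengths are in mm, angles in rad, forces in N, time in s.
With the tool pointing down it reaches from about 350 to 850 mm from the base axis. Payload 8.1 kg.
Tool frame: the origin (TCP) lies between the finger pads; the fingertips stand 22 mm ahead of it and the grasp point (between the pads) lies 3 mm ahead of it (robot.tcp_to_tips is the distance from the TCP to the fingertips, in mm); x points along the fingers, y is the direction in which the jaws open and shut, and the axes are right-handed (so a half turn about x gives the same grasp; the last joint's range is limited). The gripper opens to 85 mm and grips with 20 to 120 N. Pads are 22 mm wide; open, the fingers measure 114 mm over their backs; the gripper's body (76 mm by 85 mm) begins 54 mm behind the grasp point. The pads swing forward as they close: fully open they stand 13 mm farther back than shut.
Start: joints at [-1.214, 0.13, 1.488, -0, 1.523, -0.085], TCP at [256.56, -542.386, 253.292] pointing down, gripper open.
Joint ranges: [-2.96, 2.96], [-0.89, 2.26], [0.02, 2.5], [-1.34, 4.48], [0, 2.73], [-2.66, 2.66]. Speed limits (rad/s): [2.39, 2.39, 2.79, 3.14, 3.14, 3.14].

### API

Orientations are given as [roll, pitch, yaw] about the fixed x, y, z axes, in that order (R = Rz(yaw) Ry(pitch) Rx(roll)).
In Python, from station import robot gives the robot as it stands. The module is installed in compiled form; this text tells all that it offers.
- The arm moves only by the tool play_rows, never from a script. Its argument "plan" is a list of rows, each a list of 7 numbers: the shift along the tool's x, y, z in mm, then the turn, a rotation vector about the tool's x, y, z in rad, then the closure, from 0 (fully open) to 1 (shut). A call has 1 to 12 rows; each row is the pose to reach, as a shift and turn from the pose measured when the call began, along the tool's axes at that moment; what a row does not reach only later rows make up. A row lasts 1/8 s, in which the tool goes at most 62.5 mm and 10.7 degrees, less where a joint would pass 70% of its speed; a pose out of reach is approached as far as the arm can. A call with a gripper value outside its range is refused whole. The fingers move at their own pace and stop on an object; "force" is the grip in N (left out, the last holds). Time passes only in rows, so rows that repeat a pose let the fingers close. It gives the time, the measured TCP pose, the force and the opening at its end, in the units of the state.
- robot.read_state(): the state, without advancing time (a new reading comes with each control period).
- robot.capture(name): name is "side" or "top" or "wrist"; returns a dict with "frame" (400x640x3 uint8, blue, green, red), "fov_y" (degrees; the focal length in pixels is half the picture's height over the tangent of half this angle, whatever the lens; pixels are square), "cx", "cy" (the principal point, pixels), "distortion" ([k1, k2, p1, p2, k3] as OpenCV has them; the pictures are not rectified), "origin" and "rotation" of the camera in the world. Camera axes: x right, y down, z forward; pixel columns grow to the right and rows downward; lengths in mm; the calibration is good to about 2 mm. A picture is of the moment at which its call begins. There is no depth.
- robot.hand_in(): hands the job in, once; it reports no verdict.
The state is a dict: "t": time; "joint_positions": joint angles; "qd": joint speeds; "tau": joint torques, N m; "ee_pos": TCP position; "eef_rot": TCP orientation; "ft_force": force on the tool from outside, world axes, zero at the start; "ft_torque": the same for the moment, N m; "finger_gap": finger opening in mm.
Only numpy, scipy, OpenCV 4.12 (cv2) and the standard library are available. Lean on these libraries where they do the work, as an engineer would, in place of code of your own. Each camera call takes 0.05 s, during which the arm holds its last target. There are 200 camera calls.

### The job

Make the welding torch live at the bench switch box: lift the yellow hinged flap by its tab with a finger, keep it up on the back of the finger while the fingertip pushes the toggle lever underneath over towards the hinge until it snaps to ON, then draw the finger out so that the flap drops fully shut over the lever. Grip nothing, and force neither the flap nor the lever. Do not press the red stop button on the same box, and leave the loose things on the table where they lie.

Things in the scene. Friction and masses are not known exactly. Their poses are not given: they have to be found in the camera images.
- switch_box: grey steel box fixed to the table, 116 (x) x 190 (y) x 70 mm high; origin: centre of its underside; x away from the robot, y to its left, z up. Right face y = -95, top panel z = 70 mm. On it the yellow flap (x from -30 to 30, tab to the right) and a red stop button at x = 0, y = 50. Hinge ears 20 mm high at x = -33 and 33; a pipe elbow reaches 38 mm behind the rear; feet 20 mm past the ends
- flap_hinge (a point): middle of the flap's hinge line, along the box's x axis, 14 mm above the panel, at box x = 0, y = -38, z = 84 mm
- flap_tab (a point): underside of the flap's finger tab, half-way out, mid-width; moves with the flap. Shut, it is at box x = 0, y = -102, z = 75 mm. The tab is 44 mm wide and 3 mm thick, slopes up at 20 degrees from the foot of the flap's upright wall (y = -93, z = 73) to its rounded edge (y = -112, z = 80), and so overhangs the box's right face by 17 mm, with nothing of the box below but two feet 12 mm high
- flap (a joint): opening of the yellow flap about its hinge, rad: 0 shut, 1.2 at its stop. An open-bottomed hood of 3 mm sheet, 60 x 59 x 37 mm and the tab, about 70 g, that turns freely and falls shut by its weight from any angle; lift the tab up and then over to the left, towards the hinge
- toggle_tip (a point): free end of the toggle lever under the flap, 32 mm above the panel. A steel bat 9 mm thick, 32 mm long, pivot at box x = 0, y = -70, z = 72 mm, in a bushing 14 mm across and 9 mm high. Its end is at box y = -81 when OFF and y = -59 mm when ON
- toggle (a joint): toggle lever, rad: 0 leaning 20 degrees to the right, towards the tab (OFF), 0.7 leaning 20 degrees to the left, towards the hinge (ON). Over-centre snap action: about 5 N at 22 mm above the panel starts it, past the middle (0.35) it goes over by itself and stays
- stop_top (a point): centre of the top of the red mushroom stop button, 39 mm across, 27 mm above the panel, on a yellow collar
- stop_button (a joint): how far the sprung stop button is pressed, m: 0 out, 0.006 fully in
- antispatter_tin: dark grey round tin, 74 mm across, 69 mm high, loose; origin at the centre of its underside
- magnet_red: red welding magnet lying flat, 70 x 70 x 16 mm, loose; origin at the centre of its underside
- combination_pliers: pliers with yellow handles lying flat, 51 x 179 x 12 mm, loose; origin at the centre of its underside
- nut_m20: large steel nut lying flat, 34 x 30 x 16 mm, loose; origin at the centre of its underside
- gas_nozzle_1: brass-coloured tapered torch nozzle lying on its side, 21 x 68 x 21 mm, loose; origin at the centre of its underside
- bolt_m16: steel hexagon bolt lying on its side, 24 x 81 x 28 mm, loose; origin at the centre of its underside

How it is judged (in metres and radians):
On the way, in this order (a step that is already met when the one before it is completed fails the run):
1. the flap is lifted well open while the lever is still OFF (value of joint flap above 0.25 rad and value of joint toggle below 0.2 rad), for 0.1 s.
2. the lever is snapped over to ON under the raised flap (value of joint toggle above 0.6 rad and value of joint flap above 0.2 rad), for 0.1 s.
At the end, for the whole second after the job is handed in: the lever stands at ON (toggle above 0.6 rad), the flap has dropped shut over it (below 0.05 rad) and lies still, and the stop button is out (below 2 mm) (value of joint toggle above 0.6 rad and value of joint flap below 0.05 rad and velocity of joint flap below 0.05 rad/s and value of joint stop_button below 0.002 m); the robot touches nothing.
It fails at once if the stop button is pressed in by more than 2 mm (value of joint stop_button above 0.002 m).
It fails at once if the flap is gripped or forced (more than 30 N from the fingers) (contact force between the fingers and flap above 30 N).
It fails at once if the lever is gripped or forced (more than 40 N from the fingers) (contact force between the fingers and toggle above 40 N).
It fails at once if a loose thing is lifted, carried or knocked more than 20 mm out of its place (distance of any of antispatter_tin, magnet_red, combination_pliers, nut_m20, gas_nozzle_1, bolt_m16 from where it was at the start of the episode above 0.02 m).
It also fails if it takes over 38 s, if anything falls off the work surface, if the arm or the gripper's body presses on something with over 40 N, if the wrist force passes 120 N, or if a joint passes its speed limit or range.

## Working session

There is one attempt and no reset: what is moved stays moved. The work goes in short steps, Python scripts to look and compute and a tool call to move; the robot and the scene stay as the last step left them, time stands still between calls to the robot, and variables do not carry over. Pictures are saved under pics/ and viewed, about 8 in all and at most 12, crops included, and the job is handed in when it is done.

Besides the shell and the picture viewer there is one more tool, called after "Emit:" by a JSON object that holds its "method" and its "body". play_rows: Moves the arm, as the interface text tells. Its arguments: {"type":"object","properties":{"plan":{"type":"array","items":{"type":"array","items":{"type":"number"}}},"force":{"type":"number"}},"required":["plan"]}

```bash
mkdir -p pics
python3 - <<'E'
from station import robot
import cv2
s=robot.read_state();print({k:s[k] for k in('t','ee_pos','eef_rot','finger_gap')})
for n in("side","top"):
    c=robot.capture(n);cv2.imwrite(f"pics/{n}1.png",c["frame"]);print(n,{k:v for k,v in c.items() if k!="frame"})
E
```

```text
{'t': 0.0, 'ee_pos': array([ 256.39549433, -541.88931127,  252.23067469]), 'eef_rot': array([-1.68383697,  1.56893238,  1.89954413]), 'finger_gap': 85.52692399676248}
side {'fov_y': 55.286872326537704, 'cx': 318.2515628088163, 'cy': 199.55123212342218, 'distortion': array([-0.0345851,  0.       ,  0.       ,  0.       ,  0.       ]), 'origin': array([ 784.98755266, -503.60433261,  834.1249793 ]), 'rotation': array([-2.40911174e+00, -8.09480036e-04,  4.89777264e-01])}
top {'fov_y': 55.959891313774826, 'cx': 313.8359934987152, 'cy': 200.42802470217686, 'distortion': array([-0.07449702,  0.        ,  0.        ,  0.        ,  0.        ]), 'origin': array([ 400.12140823,   82.00138287, 1061.96407856]), 'rotation': array([-3.05245231, -0.00676904, -1.57578686])}
```

View pics/side1.png

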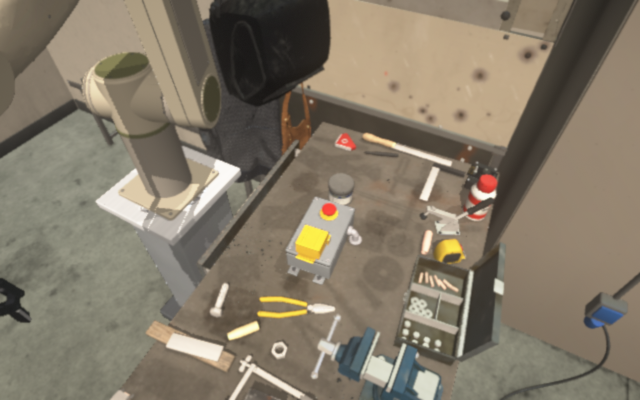

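View pics/top1.png

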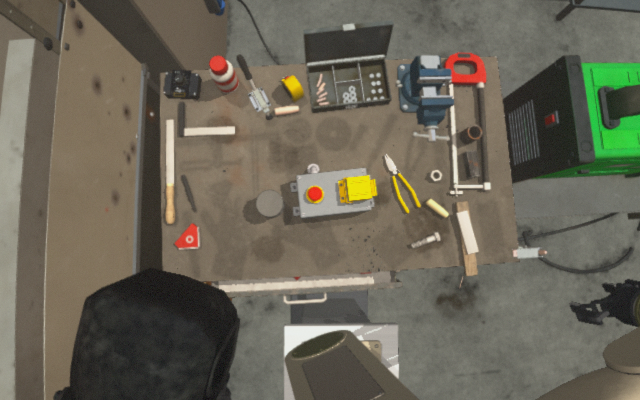

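The box is at about (335,195) in the top view and (322,235) in the side view. The flap is at (357,190) and the stop button at (315,194), both in the top view. I'll enlarge both views to read the corners.

Run:
```python
import cv2,numpy as np
a=cv2.imread("pics/top1.png")[155:230,280:400];b=cv2.imread("pics/side1.png")[190:290,270:370]
def g(im,x0,y0,k):
    im=cv2.resize(im,None,fx=k,fy=k,interpolation=cv2.INTER_CUBIC)
    for i in range(0,im.shape[1],10*k): cv2.putText(im,str(x0+i//k),(i,10),0,.35,(255,255,255),1);cv2.line(im,(i,12),(i,18),(255,255,255),1)
    for i in range(0,im.shape[0],10*k): cv2.putText(im,str(y0+i//k),(0,i+4),0,.35,(255,255,255),1)
    return im
cv2.imwrite("pics/topc.png",g(a,280,155,6));cv2.imwrite("pics/sidec.png",g(b,270,190,6))
```

```text
(no output)
```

View pics/topc.png

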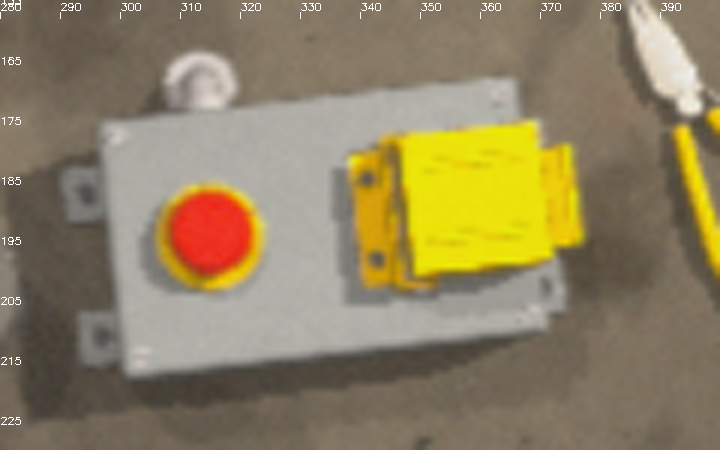

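View pics/sidec.png

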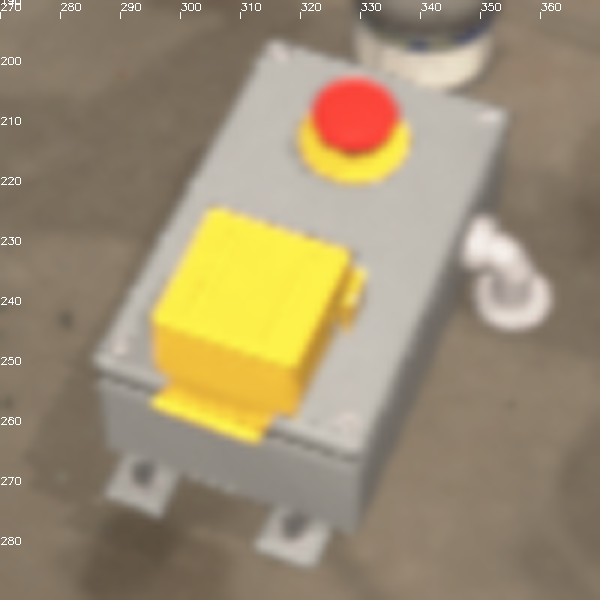

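Top view panel corners: (296.8,175.3), (366,168), (301.7,217.7), (371.3,209.7). Side view panel corners: (354.2,208.8), (315.8,197), (285.8,249.7), (329.7,265.8). I can read the tab edge and button top in both views, so I'll fit the box pose to all of these.

```bash
cat > h.py <<'E'
import numpy as np,cv2
from scipy.spatial.transform import Rotation as R
from scipy.optimize import least_squares
def cam(c):
    f=200/np.tan(np.radians(c["fov_y"])/2)
    Rw=R.from_euler("xyz",c["rotation"]).as_matrix()
    return np.array([[f,0,c["cx"]],[0,f,c["cy"]],[0,0,1.]]),Rw,np.array(c["origin"]),np.array(c["distortion"])
def proj(P,C):
    K,Rw,o,d=C
    return cv2.projectPoints(np.asarray(P,float).reshape(-1,3),cv2.Rodrigues(Rw.T)[0],-Rw.T@o,K,d)[0][:,0]
E
python3 - <<'E'
from h import *
from station import robot
B=np.array([[58,95,70],[58,-95,70],[-58,95,70],[-58,-95,70],[0,50,97],[22,-112,80],[-22,-112,80]],float)
T=np.array([[296.8,175.3],[366,168],[301.7,217.7],[371.3,209.7],[315,193.5],[375.3,179.2],[377.2,195.5]])
S=np.array([[354.2,208.8],[329.7,265.8],[315.8,197],[285.8,249.7],[329.3,208.5],[313.7,263.5],[295.3,257.5]])
ct,cs=cam(robot.capture("top")),cam(robot.capture("side"))
w=lambda p:R.from_euler("z",p[3]).apply(B)+p[:3]
def solve(use):
    f=lambda p:np.concatenate([(proj(w(p),c)-z).ravel() for c,z in((ct,T),(cs,S)) if c in use])
    r=least_squares(f,[550,0,0,0.1],loss="soft_l1");print(np.round(r.x,3));return r.x,f(r.x)
class L(list):
    def __contains__(s,x): return any(x is y for y in s)
p,e=solve(L([ct,cs]));print(e.reshape(2,-1,2).round(1));solve(L([ct]));solve(L([cs]))
# loose things in the way (top px, z~8)
K,Rw,o,d=ct
for n,u,z in(("pliers tip",(388,155),8),("pliers h1",(418,209),8),("pliers h2",(405,212),8),("tin",(269,203),69)):
    v=Rw@np.append(cv2.undistortPoints(np.array([[u]],float),K,d)[0,0],1);print(n,(o+v*(z-o[2])/v[2]).round())
E
```

```text
[ 5.12276e+02  2.27670e+01 -5.14100e+00  1.07000e-01]
[[[-1.3 -1.1]
  [-0.1 -1.5]
  [-1.5 -0.4]
  [-0.  -0.4]
  [-0.2 -0.8]
  [-0.9 -0.7]
  [-0.7 -0.6]]

 [[ 0.1 -0.1]
  [-1.  -0. ]
  [-1.9 -0.4]
  [-1.8  0.7]
  [-1.3 -0.7]
  [-2.   0.8]
  [-0.8  0.8]]]
[ 5.11463e+02  1.99970e+01 -1.64260e+01  1.08000e-01]
[ 5.10433e+02  3.30470e+01 -1.81060e+01  1.02000e-01]
pliers tip [ 624. -138.    8.]
pliers h1 [ 469. -220.    8.]
pliers h2 [ 460. -183.    8.]
tin [483. 194.  69.]
```

```bash
cat >> h.py <<'E'
BOX=np.array([511.5,23,0]);YAW=0.107
def target(tip_b,tilt=30,flip=False,L=22,box=None):
    "TCP pose with the tip centre at box coordinates tip_b; tilt downwards"
    Rb=R.from_euler("z",YAW);t=np.radians(tilt)
    x=np.array([0,np.cos(t),-np.sin(t)]);y=np.array([-1.,0,0]) if flip else np.array([1.,0,0])
    M=Rb*R.from_matrix(np.stack([x,y,np.cross(x,y)],1))
    return (BOX if box is None else box)+Rb.apply(tip_b)-L*M.apply([1,0,0]),M
def row(s,p,M):
    R0=R.from_euler("xyz",s["eef_rot"])
    return R0.inv().apply(p-np.array(s["ee_pos"])).round(1),(R0.inv()*M).as_rotvec().round(3)
E
python3 - <<'E'
from h import *
from station import robot
s=robot.read_state();print(R.from_euler("xyz",s["eef_rot"]).as_matrix().round(2))
for fl in(0,1):
    p,M=target([0,-190,200],30,fl);print(fl,p.round(),row(s,p,M))
E
```

```text
[[-0.    0.43 -0.9 ]
 [ 0.   -0.9  -0.43]
 [-1.   -0.   -0.  ]]
0 [ 534. -185.  211.] (array([  41.9, -204.3, -403.5]), array([-1.116,  0.905, -0.643]))
1 [ 534. -185.  211.] (array([  41.9, -204.3, -403.5]), array([ 1.706, -0.699, -0.984]))
```

Emit:
{"method": "play_rows", "body": {"plan": [[0,-70,-135,-0.37,0.3,-0.21,1],[20,-140,-270,-0.74,0.6,-0.43,1],[42,-204,-403,-1.116,0.905,-0.643,1],[42,-204,-403,-1.116,0.905,-0.643,1],[42,-204,-403,-1.116,0.905,-0.643,1],[42,-204,-403,-1.116,0.905,-0.643,1],[42,-204,-403,-1.116,0.905,-0.643,1],[42,-204,-403,-1.116,0.905,-0.643,1],[42,-204,-403,-1.116,0.905,-0.643,1],[42,-204,-403,-1.116,0.905,-0.643,1],[42,-204,-403,-1.116,0.905,-0.643,1],[42,-204,-403,-1.116,0.905,-0.643,1]]}}

```text
t: 1.7
ee_pos: [533.5, -185.8, 211.8]
eef_rot: [3.141, 0.526, 1.676]
ft_force: [0.1, -0.3, 0.1]
finger_gap: 0.1
```

Run:
```python
from h import *
from station import robot
s=robot.read_state();print(s["joint_positions"].round(2))
p,M=target([0,-190,200]);print(row(s,p,M))
w=robot.capture("wrist");print({k:v for k,v in w.items() if k!="frame"})
t=robot.capture("side")["frame"]
im=np.hstack([cv2.resize(w["frame"],(480,300)),cv2.resize(t[180:300,240:380],(300,300*120//140))[:300] if 0 else cv2.resize(t[150:300,225:375],(300,300))])
cv2.imwrite("pics/w1.png",w["frame"]);cv2.imwrite("pics/w1m.png",im)
```

```text
[-0.77  0.67  1.2   0.68  2.08 -0.8 ]
(array([1.2, 0.4, 0.2]), array([ 0.   ,  0.002, -0.001]))
{'fov_y': 65.45010936984688, 'cx': 323.3486361513158, 'cy': 199.5390022493084, 'distortion': array([-0.05371265,  0.        ,  0.        ,  0.        ,  0.        ]), 'origin': array([ 541.71377994, -253.27698396,  334.01614653]), 'rotation': array([-2.38050191e+00, -4.43768798e-05,  1.04706652e-01])}
```

View pics/w1m.png

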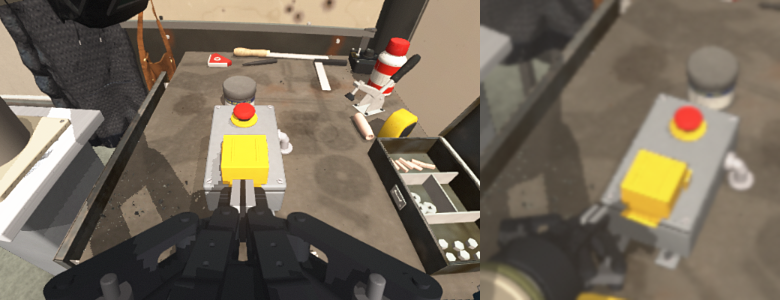

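The arm is lined up with the tab. In the wrist view the box spans columns 205-285 and the closed fingertips end at about (243,180) in the half-size picture. I'll crop the wrist view for a precise fit.

Run:
```python
import cv2
im=cv2.imread("pics/w1.png")[130:280,255:405];k=4
im=cv2.resize(im,None,fx=k,fy=k,interpolation=cv2.INTER_CUBIC)
for i in range(0,im.shape[1],10*k): cv2.putText(im,str(255+i//k),(i,10),0,.35,(255,255,255),1);cv2.putText(im,str(130+i//k),(0,i+4),0,.35,(255,255,255),1)
cv2.imwrite("pics/w1c.png",im)
```

```text
(no output)
```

View pics/w1c.png

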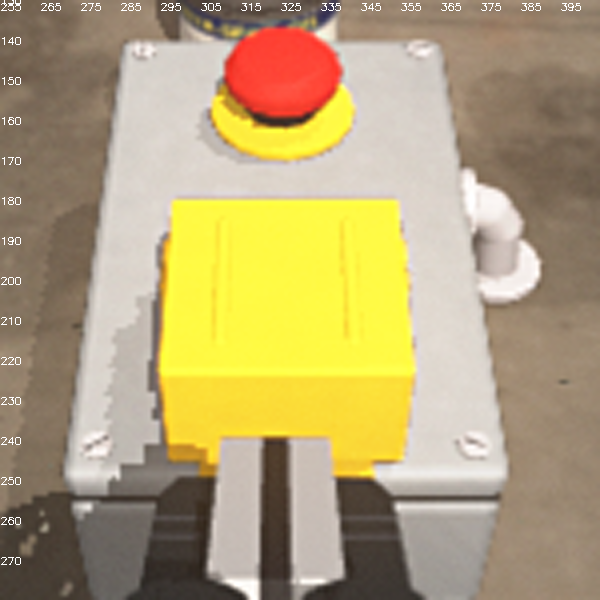

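Wrist view readings: far panel corners (286,140.7) and (364.8,140.7), near panel corners (271.7,247) and (381.5,247.5), hood top near edge (295.2,223.8)–(358.5,223.8), fingertips at (309.8..337.5, 239.5).

Run:
```python
from h import *
from station import robot
s=robot.read_state();c=cam(robot.capture("wrist"))
B=np.array([[-58,95,70],[58,95,70],[58,-95,70],[-58,-95,70],[-30,-93,110],[30,-93,110],[0,50,97]],float)
Z=np.array([[286,140.7],[364.8,140.7],[381.5,247.3],[271.7,247],[295.2,223.8],[358.5,223.8],[325.8,147.0]])
f=lambda p:(proj(R.from_euler("z",p[3]).apply(B)+[p[0],p[1],p[2]],c)-Z).ravel()
r=least_squares(f,[511,23,0,.1],loss="soft_l1");print(r.x.round(3),f(r.x).reshape(-1,2).round(1))
g=lambda p:f([p[0],p[1],0,p[2]])
r=least_squares(g,[511,23,.1],loss="soft_l1");print("z=0",r.x.round(3),r.fun.reshape(-1,2).round(1))
R0=R.from_euler("xyz",s["eef_rot"])
for L in(15,20,22,25):
  print(L,proj([R0.apply([L,y,z])+s["ee_pos"] for y in(-14,14) for z in(-11,11)],c).round(1).tolist())
```

```text
[ 5.15232e+02  2.92350e+01 -8.64800e+00  1.07000e-01] [[ 0.2  0.6]
 [-0.1  0.6]
 [ 0.   1. ]
 [-0.1  1.4]
 [ 0.6 -0.9]
 [-0.5 -1. ]
 [-0.  -2.3]]
z=0 [5.15912e+02 2.16860e+01 1.06000e-01] [[-0.8 -1.2]
 [ 0.9 -1.2]
 [ 2.   2.3]
 [-2.1  2.7]
 [-0.7 -0.5]
 [ 0.7 -0.6]
 [-0.  -4.3]]
15 [[291.3, 242.6], [292.7, 283.6], [350.6, 242.5], [349.5, 283.5]]
20 [[292.3, 238.4], [293.6, 278.3], [349.7, 238.3], [348.7, 278.2]]
22 [[292.6, 236.8], [294.0, 276.3], [349.4, 236.7], [348.4, 276.2]]
25 [[293.2, 234.4], [294.5, 273.3], [348.9, 234.3], [347.9, 273.3]]
```

```bash
sed -i 's/^BOX=.*/BOX=np.array([514,22,0]);YAW=0.107/' h.py
cat > rel.py <<'E'
import sys
from h import *
from station import robot
s=robot.read_state();print(s["t"],s["ft_force"].round(1))
for a in sys.argv[1:]:
    c=np.array(eval(a),float)  # top corner of the tip (box y,z) -> centre 11 mm below along the tool
    t=np.radians(30);p,M=target([0,c[0]-11*np.sin(t),c[1]-11*np.cos(t)]);print(a,*row(s,p,M))
E
python3 rel.py -- 2>/dev/null "-150,63" "-101,63"
```

```text
1.85 [ 0.1  0.2 -0. ]
```

```bash
python3 rel.py "(-150,63)" "(-101,63)"
```

```text
1.85 [ 0.1  0.2 -0. ]
(-150,63) [103.2   2.7 110.3] [ 0.     0.001 -0.001]
(-101,63) [145.6   2.7  85.8] [ 0.     0.001 -0.001]
```

Emit:
{"method": "play_rows", "body": {"plan": [[35,1,37,0,0,0,1],[70,2,74,0,0,0,1],[103,2.7,110,0,0,0,1],[103,2.7,110,0,0,0,1],[115,2.7,103.5,0,0,0,1],[128,2.7,96,0,0,0,1],[133.5,2.7,93,0,0,0,1],[133.5,2.7,93,0,0,0,1],[133.5,2.7,93,0,0,0,1]]}}

```text
t: 2.98
ee_pos: [529.2, -117.1, 64.7]
eef_rot: [3.14, 0.526, 1.676]
ft_force: [0.4, 0.4, -0.6]
finger_gap: -0.1
```

```bash
python3 - <<'E'
from h import *
from station import robot
w=robot.capture("wrist")["frame"];t=robot.capture("side")["frame"]
cv2.imwrite("pics/w2.png",np.hstack([cv2.resize(w[190:340,230:430],(400,300),interpolation=2),cv2.resize(t[215:290,260:360],(400,300),interpolation=2)]))
cv2.imwrite("pics/w2f.png",w)
E
python3 rel.py "(-101,63)" "(-101,75)" "(-100,105)"
```

```text
3.075 [ 0.3 -0.1  0.3]
(-101,63) [12.5 -0.1 -7.3] [ 0.001  0.002 -0.001]
(-101,75) [  6.4  -0.1 -17.7] [ 0.001  0.002 -0.001]
(-100,105) [ -7.7  -0.1 -44.2] [ 0.001  0.002 -0.001]
```

View pics/w2.png

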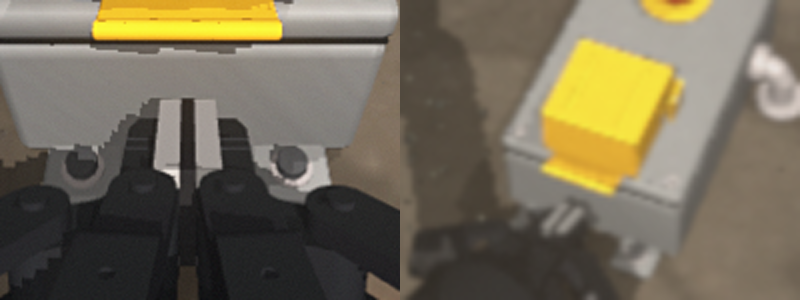

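The tips sit below and ahead of the tab, and are centred on it (tab and tips are both mid-column 187 in the crop). The tab edge is at full-frame row 209.5 and the foot of the box's right face at row ~264. I'll check y from those rows.

Run:
```python
from h import *
from station import robot
c=cam(robot.capture("wrist"))
for y in(16,19,22,25,28):
    P=R.from_euler("z",YAW).apply([[0,-112,78.5],[22,-112,78.5],[-22,-112,78.5],[0,-95,0],[0,-95,66]])+[514,y,0];print(y,proj(P,c).round(1).tolist())
```

```text
16 [[319.1, 220.3], [367.8, 220.3], [270.4, 220.4], [320.4, 275.6], [319.6, 210.6]]
19 [[319.8, 215.3], [367.8, 215.2], [271.8, 215.4], [320.9, 271.7], [320.2, 206.3]]
22 [[320.6, 210.5], [367.9, 210.4], [273.2, 210.5], [321.4, 267.9], [320.8, 202.1]]
25 [[321.3, 205.7], [367.9, 205.6], [274.6, 205.8], [321.8, 264.2], [321.4, 198.1]]
28 [[321.9, 201.1], [368.0, 201.0], [275.9, 201.2], [322.3, 260.5], [322.0, 194.1]]
```

Emit:
{"method": "play_rows", "body": {"plan": [[6,0,-3.5,0,0,0,1],[12.5,0,-7.3,0,0,0,1],[12.5,0,-7.3,0,0,0,1],[10.5,0,-11,0,0,0,1],[8.5,0,-14.5,0,0,0,1],[6,0,-18.5,0,0,0,1],[3.5,0,-23,0,0,0,1],[1,0,-28,0,0,0,1],[-2,0,-33,0,0,0,1],[-5,0,-38.5,0,0,0,1],[-7.7,0,-44.2,0,0,0,1],[-7.7,0,-44.2,0,0,0,1]]}}

```text
t: 4.62
ee_pos: [527.6, -101.9, 107.0]
eef_rot: [3.139, 0.526, 1.676]
ft_force: [0.9, -1.5, -0.3]
finger_gap: 0.1
```

```bash
python3 - <<'E'
from h import *
from station import robot
w=robot.capture("wrist")["frame"];t=robot.capture("side")["frame"]
cv2.imwrite("pics/w3.png",np.hstack([cv2.resize(w[140:290,230:430],(400,300),interpolation=2),cv2.resize(t[215:290,260:360],(400,300),interpolation=2)]))
E
python3 rel.py "(-101,63)" "(-95,108)" "(-87,104)" "(-70,101)"
```

```text
4.725 [ 0.4 -0.4 -0.8]
(-101,63) [20.1 -0.1 36.8] [ 0.001  0.002 -0.001]
(-95,108) [ 2.7 -0.1 -5.2] [ 0.001  0.002 -0.001]
(-87,104) [11.7 -0.1 -5.7] [ 0.001  0.002 -0.001]
(-70,101) [ 27.9  -0.1 -11.6] [ 0.001  0.002 -0.001]
```

View pics/w3.png

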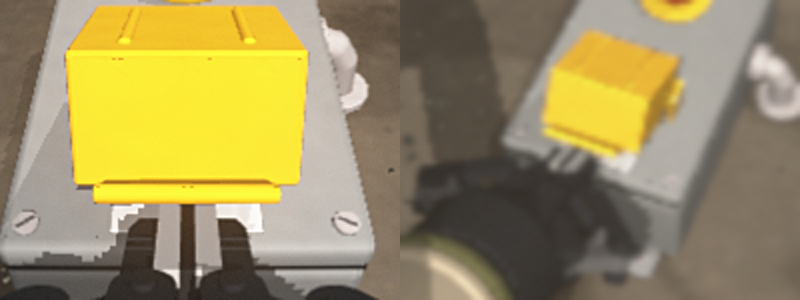

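The flap rests on the fingertips and is lifted. Next I push in under the hood against the lever.

Emit:
{"method": "play_rows", "body": {"plan": [[2.4,0,-3.8,0,0,0,1],[6.4,0,-4.9,0,0,0,1],[9.5,0,-4.5,0,0,0,1],[12.7,0,-4,0,0,0,1],[17,0,-4,0,0,0,1],[20.8,0,-4,0,0,0,1],[22.8,0,-4.5,0,0,0,1],[24.7,0,-5.1,0,0,0,1]]}}

```text
t: 5.72
ee_pos: [525.1, -78.2, 98.6]
eef_rot: [3.14, 0.526, 1.676]
ft_force: [0.3, -3.8, 1.9]
finger_gap: 0.0
```

Emit:
{"method": "play_rows", "body": {"plan": [[1.8,0,-1,0,0,0,1],[3.5,0,-2,0,0,0,1],[5,0,-2.9,0,0,0,1],[5,0,-2.9,0,0,0,1]]}}

```text
t: 6.22
ee_pos: [524.2, -72.0, 98.4]
eef_rot: [3.14, 0.525, 1.676]
ft_force: [-0.2, -0.0, -0.5]
finger_gap: 0.2
```

```bash
python3 - <<'E'
from h import *
from station import robot
w=robot.capture("wrist")["frame"];t=robot.capture("side")["frame"];u=robot.capture("top")["frame"]
cv2.imwrite("pics/w4.png",np.hstack([cv2.resize(w[100:300,230:430],(300,300),interpolation=2),cv2.resize(t[210:285,270:345],(300,300),interpolation=2),cv2.resize(u[165:215,330:380],(200,300),interpolation=2)]))
E
python3 rel.py "(-72,97)" "(-68,97)"
```

```text
6.375 [ 0.5 -0.6 -0.4]
(-72,97) [-1.4 -0.2  0.9] [ 0.001  0.002 -0.002]
(-68,97) [ 2.1 -0.2 -1.1] [ 0.001  0.002 -0.002]
```

View pics/w4.png

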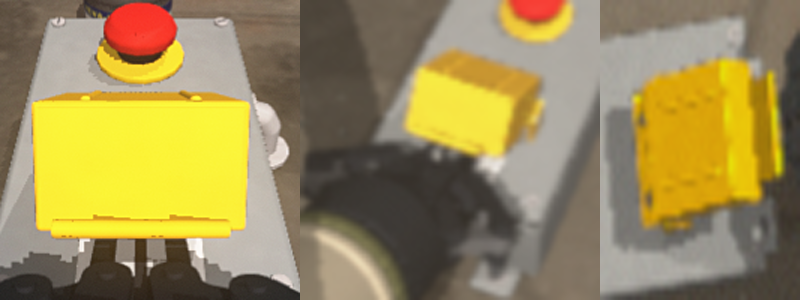

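The push force rose to 3.8 N and then fell to about 0 past the middle, so the lever snapped over. The flap is still up. A small margin push, then withdraw by the reverse path.

Emit:
{"method": "play_rows", "body": {"plan": [[2,0,-1,0,0,0,1],[2,0,-1,0,0,0,1],[-4,0,2,0,0,0,1],[-9,0,4,0,0,0,1],[-16,0,3.5,0,0,0,1],[-23,0,3,0,0,0,1],[-27,0,6,0,0,0,1],[-30,0,9.3,0,0,0,1],[-27,0,14.5,0,0,0,1],[-24,0,19.7,0,0,0,1],[-21,0,25,0,0,0,1],[-18,0,30,0,0,0,1]]}}

```text
t: 7.88
ee_pos: [527.5, -102.6, 81.0]
eef_rot: [3.14, 0.525, 1.676]
ft_force: [-0.0, -0.0, -0.5]
finger_gap: 0.2
```

```bash
python3 rel.py "(-101,63)" "(-150,63)" "(-190,190)"
```

```text
7.875 [-0.  -0.  -0.5]
(-101,63) [ 8.1 -0.1 14.4] [ 0.     0.002 -0.001]
(-150,63) [-34.3  -0.   39. ] [ 0.     0.002 -0.001]
(-190,190) [-1.326e+02  1.000e-01 -5.080e+01] [ 0.     0.002 -0.001]
```

Emit:
{"method": "play_rows", "body": {"plan": [[4,0,7,0,0,0,1],[8,0,14.4,0,0,0,1],[8,0,14.4,0,0,0,1],[-10,0,25,0,0,0,1],[-34,0,39,0,0,0,1],[-34,0,39,0,0,0,1],[-70,0,8,0,0,0,1],[-105,0,-25,0,0,0,1],[-132,0,-51,0,0,0,1],[-132,0,-51,0,0,0,1],[-132,0,-51,0,0,0,1],[-132,0,-51,0,0,0,1]]}}

```text
t: 9.38
ee_pos: [536.2, -189.7, 189.9]
eef_rot: [-3.14, 0.523, 1.678]
ft_force: [0.1, 0.4, 0.4]
finger_gap: 0.1
```

Run:
```python
from h import *
from station import robot
w=robot.capture("wrist")["frame"];t=robot.capture("side")["frame"];u=robot.capture("top")["frame"]
cv2.imwrite("pics/w5.png",np.hstack([cv2.resize(w[130:280,255:405],(300,300),interpolation=2),cv2.resize(t[190:290,260:360],(300,300),interpolation=2),cv2.resize(u[165:215,330:380],(200,300),interpolation=2)]))
a=cv2.imread("pics/side1.png");b=cv2.imread("pics/top1.png")
for x,y in((t,a),(u,b)): print((cv2.absdiff(x,y).max(2)>60).sum())
# flap region change top view
print(cv2.absdiff(u,b)[170:205,335:380].max(2).mean())
```

```text
31647
34460
5.264126984126984
```

View pics/w5.png

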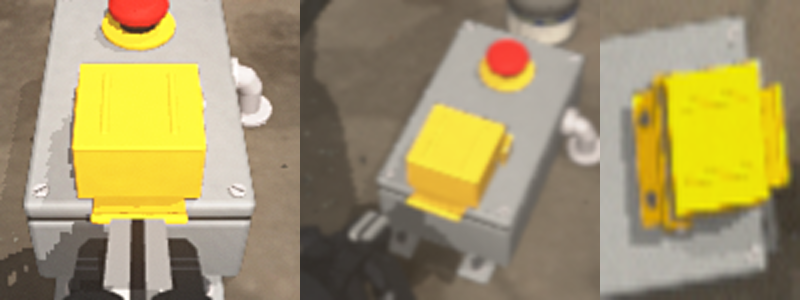

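```bash
python3 -c "
from station import robot
print(robot.hand_in())"
```

```text
the job is handed in; nothing more can be done
None
```

I carried out the whole sequence and handed the job in at about 9.5 s of the 38 s allowed. The lever should be ON with the flap shut over it, but I never saw the lever itself.

With the closed fingers tilted 30° down, I raised the flap by its tab and slid the tips in under the hood. I pushed the lever over with the flap resting on the back of the fingers, then drew out the same way and lowered the flap gently.

**What the last checks showed:**
- **Flap:** the final wrist, side and top pictures show it fully shut, and the top view looks the same there as at the start.
- **Lever:** this rests on force alone. The push reached about 3.8 N and dropped to about 0 N once the tips were past the lever's middle, while the flap was still up. That fits the snap to ON. I did not lift the flap again to look.
- **Forces:** every wrist reading I took stayed below 5 N, well under the 30 N and 40 N limits. I only read it at the end of each move and in the checks between, so short peaks could have been missed.
- **Stop button:** the fingers never went near it, and it looks unchanged.
- **Loose things:** none were on the tool's path. I did not measure their positions again afterwards.
- **Clearance:** the arm ended well clear of the box, with the wrist force near zero.

**Disagreement:** the cameras' estimates of the box position differed by a few mm: x from 510 to 516 mm, y from about 20 to 33 mm, with implausible heights when z was left free. I worked from about (514, 22) mm, mainly from the wrist camera, and the close view of the tab agreed with it.

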